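# Zero the kitchen scale before weighing

### The job

The empty bowl is on the kitchen scale, so zero the scale: turn the tare knob on the scale's dial until its pointer points at the zero mark, the bold wedge on the side of the dial away from the bowl, and let go. Leave the bowl where it stands on the scale, and do not move or turn the wind-up timer, the small round one standing by itself.

Things in the scene. Friction and masses are not known exactly. Their poses are not given: they have to be found in the camera images.
- tare_knob (a joint): Angle of the scale's tare knob, rad: 0 with the pointer at the zero mark (bold wedge at the edge of the 110 mm pale dial under the knob, on the side farthest from the pan), growing clockwise seen from above. Starts 0.5 to 1.35, so turn it back anticlockwise. No stop or click at zero (range -1.2 to 2.6); light friction (0.06 N m), stays where left.
- tare_grip (a point): Grip point on the tare knob's upright axis, 79 mm above the counter. Black disc 48 mm across, top 59 mm up, with an upright bar across it 46 mm long, 14 mm thick, top 91 mm up. Frame turns with the knob: z up, x along the bar to the pointer end (black nose on the disc, tip 40 mm from the axis; white line on that half of the bar's top), y across the 14 mm.
- bowl: Loose white bowl, 124 mm across, 45 mm high, 0.25 kg, on the scale's round steel pan (160 mm across, top 60 mm up, its edge 65 mm from the knob axis); rim 105 mm up, at least 75 mm from the knob axis. Origin: centre of its underside. The scale is a white box 300 x 190 mm, 45 mm high, that does not slide; its dial and knob are on the end nearer the robot.
- timer_grip_end (a point): One end of the bar grip of the wind-up timer, a bystander not to be moved or turned: a loose round white timer, 80 mm across, 53 mm high, with a black knob whose bar is 50 mm long and 12 mm thick. The point is 25 mm from the timer's axis, 45 mm above the counter.

How it is judged:
By the outcome, as a careful person would: the job done as asked, in the order asked, and still so for the second after the job is handed in, with the robot touching nothing.
It also fails if it takes over 30 s, if anything falls off the work surface, if the arm or the gripper's body presses on something with over 40 N, if the wrist force passes 120 N, or if a joint passes its speed limit or range.

### The arm

A 7-joint arm with a two-finger parallel gripper is mounted at the origin on the work surface. World frame = base frame: x ahead of the robot, y to its left, z up, the work surface at z = 0. Lengths are in m, angles in rad, forces in N, time in s.
With the tool pointing down it reaches from about 0.425 to 0.825 m from the base axis. Payload 3.6 kg.
Tool frame: the origin (TCP) lies midway between the tips of the shut fingers; the grasp point (between the pads) lies 19 mm behind it (robot.pinch_z is the distance from the TCP to the grasp point, in m); z points along the fingers, y is the line along which they close (so a half turn about z gives the same grasp; the last joint's range is limited). The gripper opens to 93 mm and grips with 3 to 60 N. Pads are 15 mm wide; open, the fingers measure 128 mm over their backs; the gripper's body (75 mm by 188 mm) begins 65 mm behind the grasp point.
Start: joints at [1.081, 0.615, -0.013, 1.423, 0.008, 1.103, -0.04], TCP at [0.29, -0.582, 0.219] pointing down, gripper open.
Joint ranges: [-3.12, 3.12], [-0.3, 2.06], [-1.34, 1.32], [0.26, 2.42], [-1.36, 4.5], [0.01, 1.98], [-2.84, 2.84]. Speed limits (rad/s): [2.79, 2.79, 3.14, 3.14, 3.14, 3.14, 3.14].

### API

Orientations are given as a unit quaternion [w, x, y, z].
In Python, from bench import robot gives the robot as it stands.
- The arm moves only by the tool move_tool, called after "Emit:" by a JSON object that holds its "op" and its "data", one argument or row to a line. Schema: {"type":"object","properties":{"offsets":{"type":"array","items":{"type":"array","prefixItems":[{"type":"array","items":{"type":"number"},"minItems":3,"maxItems":3},{"type":"number"}],"minItems":2,"maxItems":2},"minItems":1,"maxItems":10},"finger_gap":{"type":"number"},"clamp_n":{"type":"number"},"only":{"type":"string"},"quiet":{"type":"boolean"},"lines":{"type":"string"}},"required":["offsets"],"additionalProperties":false}. offsets is a list of rows, 1 to 10 of them, each written [[dx, dy, dz], turn]: dx, dy, dz in units of 50 mm, then a turn about the tool's z in rad; each row is the pose to reach, as a shift and turn from the pose commanded when the call began, along the tool's axes at that moment; what a row does not reach only later rows make up. A row lasts 1/12 s, in which the tool goes at most 0.0417 m and 0.125 rad, less where a joint would pass 70% of its speed; a pose out of reach is approached as far as the arm can. finger_gap is the opening from 0.0 (shut) to 1.0 (fully open), set as the call begins (left out keeps the last). The fingers move at their own pace and stop on an object; clamp_n is the grip in N (left out, the last holds). Time passes only in rows, so rows that do not move let the fingers close. The tool returns the time, the measured TCP pose, the force, the opening and the grip force at its end. only (a regular expression) keeps the lines of the reply that match it, lines (a string "A,B") keeps lines A to B, and quiet returns only ok. Input that does not fit is refused with a message, and nothing moves.
- robot.sense(): the state, without advancing time (a new reading comes with each control period).
- robot.read_camera(name): name is "scene" or "top" or "wrist"; returns a dict with "color" (480x640x3 uint8, red, green, blue), "fov_y" (degrees; the focal length in pixels is half the picture's height over the tangent of half this angle, whatever the lens; pixels are square), "cx", "cy" (the principal point, pixels), "camera_from_world" (4x4, takes a point from world to camera coordinates); the wrist camera has in their place "hand_eye" (4x4, takes a point from camera to tool coordinates, whose origin is the TCP and whose axes are the flange's). Camera axes: x right, y up, looking along -z (the intrinsics and any distortion apply to the point x, -y, -z); pixel columns grow to the right and rows downward; lengths in m; the calibration is good to about 2 mm. A picture is of the moment at which its call begins: read the wrist's pose just before it. There is no depth.
- robot.finish_job(): hands the job in; it is judged then, once.
The state is a dict: "t": time; "qpos": joint angles; "joint_vel": joint speeds; "joint_efforts": joint torques, N m; "eef_pos": TCP position; "eef_rot": TCP orientation; "wrist_force": force on the tool from outside, world axes, zero at the start; "torque": the same for the moment, N m; "gripper_width": opening from 0.0 (shut) to 1.0 (fully open); "grasp_force": force on a finger pad.
Only numpy, scipy, OpenCV 4.12 (cv2) and the standard library are available. Lean on these libraries where they do the work, as an engineer would, in place of code of your own. Each camera call takes 0.05 s, during which the arm holds its last target. There are 200 camera calls.

## Working session

There is one attempt and no reset: what is moved stays moved. The work goes in short steps, Python scripts to look and compute and a tool call to move; the robot and the scene stay as the last step left them, time stands still between calls to the robot, and variables do not carry over. Pictures are saved under pics/ and viewed, at most 10 in all, crops included, and the job is handed in when it is done.

```bash
ls; mkdir -p pics; python3 - <<'E'
from bench import robot
import cv2,numpy as np
s=robot.sense();print(s['t'],s['eef_pos'],s['eef_rot'],robot.pinch_z)
ims=[]
for n in ("scene","top"):
    d=robot.read_camera(n);cv2.imwrite(f'pics/{n}0.png',d['color'][:,:,::-1]);print(n,{k:v for k,v in d.items() if k!='color'})
E
```

```text
bench.py
pics
0.0 [ 0.28986567 -0.58091311  0.21749326] [-1.23307009e-03  9.73338605e-01  2.29369466e-01 -2.94886541e-04] 0.0188
scene {'fov_y': 49.168420338050446, 'cx': 324.903069178677, 'cy': 242.604768269821, 'camera_from_world': array([[ 0.8331685 ,  0.55264854, -0.02024456, -0.45701592],
       [-0.27239189,  0.4419642 ,  0.85467556,  0.08220934],
       [ 0.48128257, -0.7065743 ,  0.51876763, -1.09743863],
       [ 0.        ,  0.        ,  0.        ,  1.        ]])}
top {'fov_y': 42.78268473301404, 'cx': 314.5244353026816, 'cy': 241.9856524623685, 'camera_from_world': array([[ 0.0484292 , -0.99880319,  0.00684108, -0.07081065],
       [ 0.96884693,  0.04863996,  0.24283695, -0.59174496],
       [-0.24287907, -0.00513244,  0.970043  , -0.76655685],
       [ 0.        ,  0.        ,  0.        ,  1.        ]])}
```

View pics/top0.png

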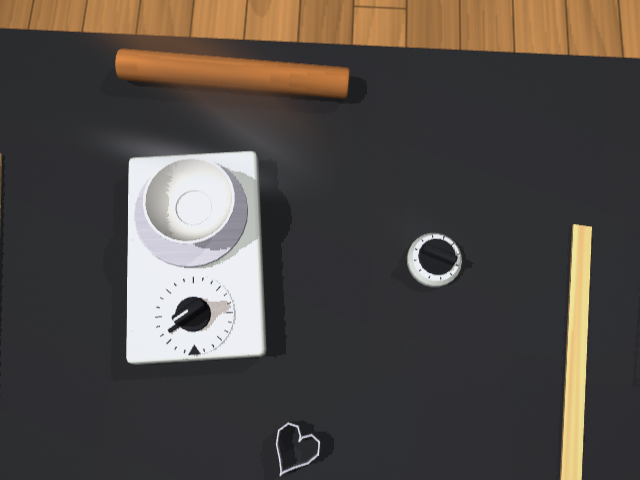

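View pics/scene0.png

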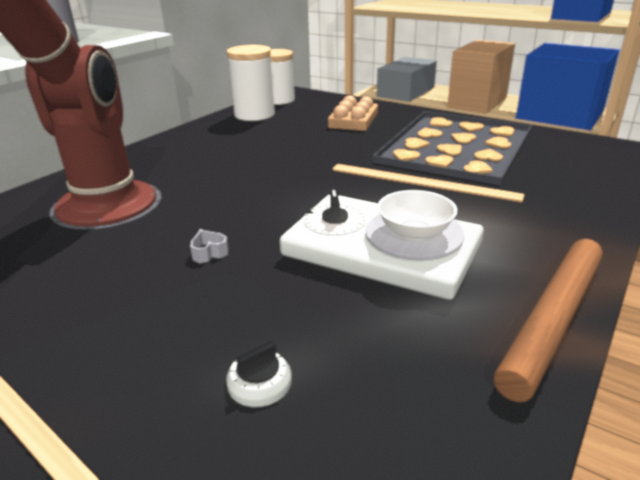

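The top view shows the scale on the left: knob at about (192,314), pointer tip near (170,331), zero wedge at (194,350), bowl at (190,200). The timer is well away at (436,258). The scene view shows the knob at about (335,207), with its bar standing upright.

```bash
cat > h.py <<'E'
import numpy as np,cv2
from scipy.spatial.transform import Rotation as R
def pose(s):
    T=np.eye(4);q=s['eef_rot'];T[:3,:3]=R.from_quat([q[1],q[2],q[3],q[0]]).as_matrix();T[:3,3]=s['eef_pos'];return T
def w2c(d,s=None):
    return d['camera_from_world'] if 'camera_from_world' in d else np.linalg.inv(pose(s)@d['hand_eye'])
def ray(d,M,uv):
    f=240/np.tan(np.radians(d['fov_y']/2));W=np.linalg.inv(M)
    v=W[:3,:3]@np.array([(uv[0]-d['cx'])/f,-(uv[1]-d['cy'])/f,-1]);return W[:3,3],v/np.linalg.norm(v)
def plane(d,M,uv,z):
    o,v=ray(d,M,uv);return o+v*(z-o[2])/v[2]
def tri(*rs):
    A=sum(np.eye(3)-np.outer(v,v) for o,v in rs);b=sum((np.eye(3)-np.outer(v,v))@o for o,v in rs)
    p=np.linalg.solve(A,b);return p,max(np.linalg.norm(np.cross(p-o,v)) for o,v in rs)
E
python3 - <<'E'
from h import *
from bench import robot
s=robot.sense();D={n:robot.read_camera(n) for n in("top","scene","wrist")}
T=D['top'];S=D['scene'];print(D['wrist']['hand_eye'],D['wrist']['fov_y'])
f=lambda d,uv:ray(d,d['camera_from_world'],uv)
# bowl/knob rough via two views
print('knob',tri(f(T,(192,314)),f(S,(335,207))))
for n,uv,z in(('axis',(192,314),.059),('wedge',(194,350),.046),('tip',(170,331),.059),('timer',(436,258),.053),('bowl',(190,200),.105)):print(n,plane(T,T['camera_from_world'],uv,z))
P=pose(s);print(P[:3,:3])
E
```

```text
[[-1.28978600e-03  9.61434461e-01  2.75031115e-01  7.69588396e-02]
 [ 9.99998232e-01  8.63790570e-04  1.67001360e-03  1.24052887e-03]
 [ 1.36803934e-03  2.75032783e-01 -9.61433875e-01 -1.64342301e-01]
 [ 0.00000000e+00  0.00000000e+00  0.00000000e+00  1.00000000e+00]] 63.20565454006338
knob (array([0.48992906, 0.11850119, 0.07017226]), np.float64(0.0023232865411206487))
axis [0.48944966 0.11918616 0.059     ]
wedge [0.4424718  0.11434209 0.046     ]
tip [0.46520644 0.14644962 0.059     ]
timer [ 0.58503954 -0.21211697  0.053     ]
bowl [0.63604228 0.12749155 0.105     ]
[[ 8.94758751e-01  4.46548687e-01 -1.02337907e-03]
 [ 4.46549859e-01 -8.94756491e-01  2.01124305e-03]
 [-1.75571264e-05 -2.25656710e-03 -9.99997454e-01]]
```
Knob at (0.489,0.119). Bowl edge away in +x. Pointer direction world: from axis (−.024,+.027) -> angle ~ 131° ; wedge direction: (-.047,-.005) → 186°. Turning anticlockwise from above increases angle: 131->186: 0.95 rad. OK.

The rows are not in the units I measure in: shifts go in units of 50 mm. I convert before sending: -0.3 m is -6, -0.27 m is -5.4.

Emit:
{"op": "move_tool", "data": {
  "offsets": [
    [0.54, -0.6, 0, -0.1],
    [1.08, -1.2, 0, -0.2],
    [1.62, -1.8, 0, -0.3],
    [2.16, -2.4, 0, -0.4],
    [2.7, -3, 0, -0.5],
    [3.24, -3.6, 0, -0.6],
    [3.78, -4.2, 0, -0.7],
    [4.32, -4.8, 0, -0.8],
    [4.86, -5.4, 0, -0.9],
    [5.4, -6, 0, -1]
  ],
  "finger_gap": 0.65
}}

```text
refused: offsets[0]: [0.54, -0.6, 0, -0.1] is too long (schema: maxItems 2). Nothing was moved.
```

Nothing moved. I misread the format; it is rows with the three-number parts in brackets of their own. Resending.

Emit:
{"op": "move_tool", "data": {
  "offsets": [
    [[0.54, -0.6, 0], -0.1],
    [[1.08, -1.2, 0], -0.2],
    [[1.62, -1.8, 0], -0.3],
    [[2.16, -2.4, 0], -0.4],
    [[2.7, -3, 0], -0.5],
    [[3.24, -3.6, 0], -0.6],
    [[3.78, -4.2, 0], -0.7],
    [[4.32, -4.8, 0], -0.8],
    [[4.86, -5.4, 0], -0.9],
    [[5.4, -6, 0], -1]
  ],
  "finger_gap": 0.65
}}

```text
t: 1.08
eef_pos: [0.398, -0.1908, 0.219]
eef_rot: [0.0, 0.743, 0.67, 0.0]
wrist_force: [0.7, 0.2, 0.5]
gripper_width: 0.645
grasp_force: 0.0
```

```bash
python3 - <<'E'
from h import *
from bench import robot
P=pose(robot.sense());d=np.array([.489,.119,.215])-P[:3,3];print(P[:3,:3].T@d)
x=P[:3,0];print(np.degrees(np.arctan2(x[1],x[0])))
E
```

```text
[0.31759509 0.05851438 0.00386287]
84.06921711894475
```

Emit:
{"op": "move_tool", "data": {
  "offsets": [
    [[0.7, 0.12, 0], -0.09],
    [[1.4, 0.26, 0], -0.18],
    [[2.12, 0.38, 0], -0.27],
    [[2.82, 0.52, 0], -0.36],
    [[3.52, 0.64, 0], -0.45],
    [[4.24, 0.78, 0], -0.54],
    [[4.94, 0.9, 0], -0.63],
    [[5.66, 1.04, 0], -0.72],
    [[6.36, 1.16, 0], -0.82],
    [[6.36, 1.16, 0], -0.82]
  ]
}}

```text
t: 1.92
eef_pos: [0.4906, 0.1261, 0.2195]
eef_rot: [-0.0, 0.41, 0.912, 0.004]
wrist_force: [-0.5, 0.8, 0.7]
gripper_width: 0.649
grasp_force: 0.0
```

```bash
python3 - <<'E'
from h import *
from bench import robot
s=robot.sense();d=robot.read_camera("wrist");cv2.imwrite('pics/w1.png',d['color'][:,:,::-1]);np.savez('w1.npz',M=w2c(d,s))
P=pose(s);x=P[:3,0];print(s['eef_pos'],np.degrees(np.arctan2(x[1],x[0])),s['qpos'][6])
E
```

```text
[0.49061531 0.12609022 0.21947436] 131.56400782488953 0.11444707625392167
```

View pics/w1.png

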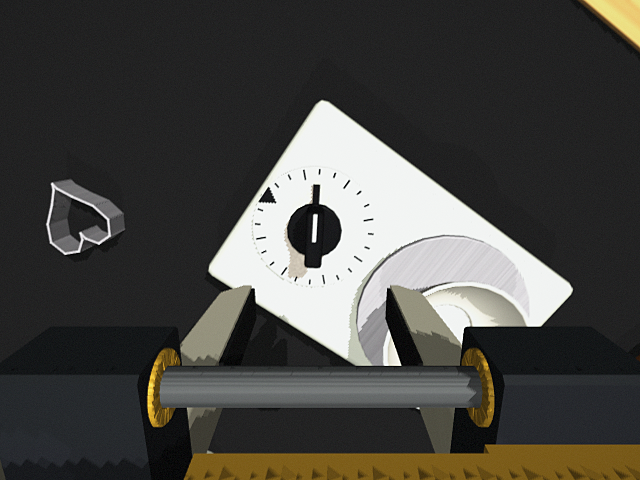

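The wrist view shows the knob at (315,230), the pointer nose tip at (316,185) and the wedge at (267,196). The bar is nearly parallel to tool x, and the bowl is at lower right. Next I measure these numerically.

```bash
cat > m.py <<'E'
from h import *
def measure(d,M,c,r,zt=.046,zl=.091):
    """c: rough knob pixel, r: dial radius px"""
    g=cv2.cvtColor(d['color'],cv2.COLOR_RGB2GRAY)
    yy,xx=np.mgrid[:480,:640];ins=np.hypot(xx-c[0],yy-c[1])<1.25*r
    n,L,st,ce=cv2.connectedComponentsWithStats(((g<110)&ins).astype(np.uint8))
    cs=[(st[i,4],ce[i],i) for i in range(1,n) if st[i,4]<2000 or np.hypot(*(ce[i]-c))<.4*r]
    kn=min(cs,key=lambda a:np.hypot(*(a[1]-c))-(a[0]>300)*1e3)
    rest=[a for a in cs if a[2]!=kn[2] and .7*r<np.hypot(*(a[1]-c))<1.25*r]
    wd=max((a for a in rest if a[0]<400),key=lambda a:a[0])
    ticks=np.array([a[1] for a in rest if a[2]!=wd[2] and 3<=a[0]<80])
    W=np.array([plane(d,M,t,zt)[:2] for t in ticks])
    A=np.c_[2*W,np.ones(len(W))];keep=np.ones(len(W),bool)
    for _ in range(3):
        x=np.linalg.lstsq(A[keep],(W**2).sum(1)[keep],rcond=None)[0];rad=np.sqrt(x[2]+x[0]**2+x[1]**2)
        res=abs(np.hypot(*(W-x[:2]).T)-rad);keep=res<max(.0015,2*np.median(res))
    ctr=x[:2];w=plane(d,M,wd[1],zt)[:2]
    hull=cv2.convexHull(np.argwhere(L==kn[2])[:,::-1].astype(np.int32));hm=cv2.fillConvexPoly(np.zeros_like(g),hull,1)
    n2,L2,s2,c2=cv2.connectedComponentsWithStats(((g>150)&(cv2.erode(hm,np.ones((5,5)))>0)).astype(np.uint8))
    k=1+np.argmax(s2[1:,4]);px=np.argwhere(L2==k)[:,::-1].astype(float)
    P=np.array([plane(d,M,p,zl)[:2] for p in px]);m=P.mean(0);v=np.linalg.svd(P-m)[2][0]
    if v@(m-ctr)<0:v=-v
    tip=max(hull[:,0],key=lambda p:np.hypot(*(p-c)))
    a=lambda v:np.arctan2(v[1],v[0]);wr=lambda t:(t+np.pi)%(2*np.pi)-np.pi
    print('ticks',keep.sum(),'rad',rad,'ctr',ctr,'wedge ang',a(w-ctr),'r',np.hypot(*(w-ctr)))
    print('line n',len(px),'px',m*0+c2[k],'world',m,'ang',a(v),'len',np.ptp((P-m)@v),'offset',np.cross(v,m-ctr))
    tw=plane(d,M,tip,.055)[:2];print('tip px',tip,'ang',a(tw-ctr),'r',np.hypot(*(tw-ctr)))
    print('KNOB line',wr(a(w-ctr)-a(v)),'tip',wr(a(w-ctr)-a(tw-ctr)))
    return wd[1],c2[k],ctr
E
python3 -W ignore - <<'E'
from m import *
from bench import robot
s=robot.sense();d=robot.read_camera("wrist");M=w2c(d,s);print(s['t'],s['eef_pos'])
w,l,_=measure(d,M,(315,230),58)
t=robot.read_camera("top");Mt=t['camera_from_world']
w2,l2,_=measure(t,Mt,(194,316),40)
print('wedge h',tri(ray(d,M,w),ray(t,Mt,w2)),'line h',tri(ray(d,M,l),ray(t,Mt,l2)))
x=pose(s)[:3,0];print('toolx',np.arctan2(x[1],x[0]))
E
```

```text
1.9667 [0.48993494 0.12178183 0.21892059]
ticks 18 rad 0.050429581487385584 ctr [0.49227244 0.11847237] wedge ang -2.9276244548636465 r 0.061648982242000216
line n 122 px [319.39344262 224.12295082] world [0.48493079 0.12714812] ang 2.237060782457028 len 0.022183272951716664 offset 0.00040945806995851524
tip px [324 181] ang 2.187028278737602 r 0.04030795927633454
KNOB line 1.1185000698589116 tip 1.1685325735783376
ticks 1 rad 0.3928376185594146 ctr [0.14144887 0.02387696] wedge ang 0.33363902407549456 r 0.4042787277244328
line n 241 px [210.74688797 351.58921162] world [0.43875377 0.0841633 ] ang -0.9123857724786467 len 0.04026886200646546 offset 0.2720448223367148
tip px [211 363] ang 0.22290300778550176 r 0.291735765418735
KNOB line 1.2460247965541411 tip 0.11073601628999263
wedge h (array([0.46653161, 0.1283078 , 0.21145758]), np.float64(0.0329004908937707)) line h (array([0.47069476, 0.10571836, 0.00648701]), np.float64(0.027794333349066527))
toolx 2.290016925594036
```

```bash
sed -i 's/1\.25\*r/1.12*r/g' m.py; python3 -W ignore - <<'E'
from m import *
from bench import robot
s=robot.sense();d=robot.read_camera("wrist");M=w2c(d,s);print(s['t'],s['eef_pos'])
w,l,_=measure(d,M,(319,227),60);print('wedge px',w)
t=robot.read_camera("top");Mt=t['camera_from_world'];t['color']=cv2.imread('pics/top0.png')[:,:,::-1].copy()
w2,l2,_=measure(t,Mt,(194,316),40);print(w2)
print('wedge h',tri(ray(d,M,w),ray(t,Mt,w2)),'line h',tri(ray(d,M,l),ray(t,Mt,l2)))
P=pose(s);x=P[:3,0];print('toolx',np.arctan2(x[1],x[0]),P[:3,2])
E
```

```text
2.0667 [0.48952    0.11661525 0.21833566]
ticks 21 rad 0.04993926851189597 ctr [0.49207002 0.11865449] wedge ang -3.0329465746872906 r 0.04964439718193622
line n 113 px [325.20353982 219.02654867] world [0.48502162 0.12749423] ang 2.2369633744976416 len 0.02197392187712434 offset 7.86693437144206e-05
tip px [329 176] ang 2.184223434760647 r 0.040227133420238106
KNOB line 1.0132753579946545 tip 1.0660152977316493
wedge px [276.79054054 188.82432432]
ticks 5 rad 0.051758934318077196 ctr [0.48558034 0.11129133] wedge ang 3.0751341116778677 r 0.044320706106813046
line n 50 px [179.02 316.24] world [0.48190608 0.12934264] ang 2.363157195861911 len 0.026746372492093315 offset -0.010272827499676389
tip px [168 330] ang 2.0209421324147754 r 0.043227727233965695
KNOB line 0.7119769158159568 tip 1.0541919792630923
[194.         350.83636364]
wedge h (array([0.44197123, 0.11374709, 0.04802268]), np.float64(0.0007425623751167832)) line h (array([0.4826974 , 0.12830377, 0.09659421]), np.float64(0.0014394521150443871))
toolx 2.282172723561832 [-9.04286442e-04 -1.09358155e-03 -9.99998993e-01]
```

In the tool's units: 0.09 m is 1.8, 0.06 m is 1.2.

Emit:
{"op": "move_tool", "data": {
  "offsets": [
    [[0, 0.06, 0.6], 0.045],
    [[0, 0.06, 1.2], 0.045],
    [[0, 0.06, 1.8], 0.045],
    [[0, 0.06, 1.8], 0.045],
    [[0, 0.06, 1.8], 0.045],
    [[0, 0.06, 1.8], 0.045]
  ]
}}

```text
t: 2.67
eef_pos: [0.493, 0.1189, 0.13]
eef_rot: [0.001, 0.437, 0.899, 0.001]
wrist_force: [0.2, 0.9, -1.2]
gripper_width: 0.651
grasp_force: 0.0
```

```bash
python3 -W ignore - <<'E'
from m import *
from bench import robot
s=robot.sense();d=robot.read_camera("wrist");M=w2c(d,s);cv2.imwrite('pics/w2.png',d['color'][:,:,::-1])
P=pose(s);x=P[:3,0];print('toolx',np.arctan2(x[1],x[0]),s['eef_pos'])
print('to go',P[:3,:3].T@(np.array([.4921,.1187,.066])-P[:3,3]))
E
```

```text
toolx 2.2361571718268176 [0.49302823 0.11885974 0.13003392]
to go [ 0.00050578 -0.00095278  0.06403176]
```

View pics/w2.png

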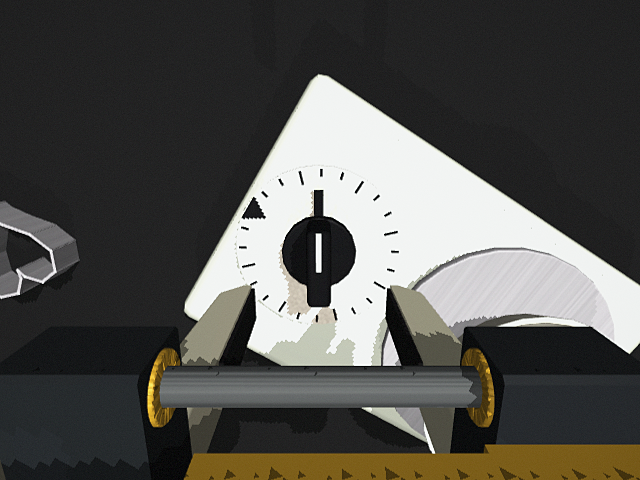

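The bar is upright at column 319, midway between the fingers (250 and 388), with the wedge at (254,208). One quick second-height check, then I grip.

```bash
python3 -W ignore - <<'E'
from m import *
from bench import robot
s=robot.sense();d=robot.read_camera("wrist");M=w2c(d,s)
w,l,_=measure(d,M,(319,252),75)
t=robot.read_camera("top");Mt=t['camera_from_world'];t['color']=cv2.imread('pics/top0.png')[:,:,::-1].copy()
print('wedge h',tri(ray(d,M,w),ray(t,Mt,(194,350.8))),'line h',tri(ray(d,M,l),ray(t,Mt,(179,316.2))))
print(s['eef_pos'])
E
```

```text
ticks 16 rad 0.05049552726294392 ctr [0.49220931 0.11856521] wedge ang -3.028491719026734 r 0.04882186160504907
line n 196 px [317.01530612 251.90816327] world [0.4847116  0.12773903] ang 2.2307516169413306 len 0.021771314913729217 offset 0.0002990383708482199
tip px [313 190] ang 2.3043853961580765 r 0.040682283738577234
KNOB line 1.0239419712115216 tip 0.9503081919947753
wedge h (array([0.44251037, 0.1137194 , 0.04776674]), np.float64(0.001224474571522688)) line h (array([0.4826721 , 0.12868248, 0.09519721]), np.float64(0.001212897685967375))
[0.49336451 0.11920638 0.13050925]
```

Emit:
{"op": "move_tool", "data": {
  "offsets": [
    [[0, -0.02, 0.6], 0],
    [[0, -0.02, 1.1], 0],
    [[0, -0.02, 1.28], 0],
    [[0, -0.02, 1.28], 0],
    [[0, -0.02, 1.28], 0]
  ]
}}

```text
t: 3.23
eef_pos: [0.4918, 0.1191, 0.0655]
eef_rot: [0.0, 0.437, 0.9, 0.0]
wrist_force: [1.3, 1.1, 0.3]
gripper_width: 0.648
grasp_force: 0.0
```

Emit:
{"op": "move_tool", "data": {
  "offsets": [
    [[0, 0, 0], 0],
    [[0, 0, 0], 0],
    [[0, 0, 0], 0],
    [[0, 0, 0], 0],
    [[0, 0, 0], 0],
    [[0, 0, 0], 0]
  ],
  "finger_gap": 0,
  "clamp_n": 25
}}

```text
t: 3.73
eef_pos: [0.4914, 0.1186, 0.0649]
eef_rot: [0.0, 0.437, 0.9, 0.0]
wrist_force: [0.4, 0.3, 0.1]
gripper_width: 0.271
grasp_force: 0.0
```

```bash
python3 -c "
from h import *
from bench import robot
s=robot.sense();x=pose(s)[:3,0];print(np.arctan2(x[1],x[0]))"
```

```text
2.2377535383164977
```

Emit:
{"op": "move_tool", "data": {
  "offsets": [
    [[0, 0, 0], 0],
    [[0, 0, 0], 0],
    [[0, 0, 0], 0],
    [[0, 0, 0], 0],
    [[0, 0, 0], 0],
    [[0, 0, 0], 0]
  ]
}}

```text
t: 4.23
eef_pos: [0.4916, 0.1189, 0.0648]
eef_rot: [0.0, 0.437, 0.9, 0.0]
wrist_force: [1.8, 1.2, -0.4]
gripper_width: 0.149
grasp_force: 25.0
```

Emit:
{"op": "move_tool", "data": {
  "offsets": [
    [[0, 0, 0], -0.11],
    [[0, 0, 0], -0.22],
    [[0, 0, 0], -0.33],
    [[0, 0, 0], -0.44],
    [[0, 0, 0], -0.55],
    [[0, 0, 0], -0.66],
    [[0, 0, 0], -0.77],
    [[0, 0, 0], -0.88],
    [[0, 0, 0], -0.97],
    [[0, 0, 0], -1.02]
  ]
}}

```text
t: 5.07
eef_pos: [0.4918, 0.1193, 0.0648]
eef_rot: [0.001, -0.06, 0.998, 0.001]
wrist_force: [1.8, 2.5, -0.1]
gripper_width: 0.15
grasp_force: 25.0
```

Emit:
{"op": "move_tool", "data": {
  "offsets": [
    [[0, 0, 0], 0],
    [[0, 0, 0], 0],
    [[0, 0, 0], 0],
    [[0, 0, 0], 0]
  ]
}}

```text
t: 5.4
eef_pos: [0.4918, 0.1193, 0.0648]
eef_rot: [0.001, -0.058, 0.998, 0.001]
wrist_force: [2.0, 2.8, -1.3]
gripper_width: 0.151
grasp_force: 25.0
```

```bash
python3 -c "
from h import *
from bench import robot
s=robot.sense();x=pose(s)[:3,0];print(np.arctan2(x[1],x[0])%6.2832,s['torque'])"
```

```text
3.2574997561900445 [ 0.63534753 -0.68380862  0.02976756]
```

Emit:
{"op": "move_tool", "data": {
  "offsets": [
    [[0, 0, 0], 0],
    [[0, 0, 0], 0],
    [[0, 0, 0], 0],
    [[0, 0, 0], 0],
    [[0, 0, 0], 0]
  ],
  "finger_gap": 0.6
}}

```text
t: 5.82
eef_pos: [0.4909, 0.1182, 0.0646]
eef_rot: [-0.0, -0.058, 0.998, -0.0]
wrist_force: [0.3, 0.3, -1.2]
gripper_width: 0.458
grasp_force: 0.0
```

Emit:
{"op": "move_tool", "data": {
  "offsets": [
    [[0, 0, -0.4], 0],
    [[0, 0, -0.8], 0],
    [[0, 0, -1.3], 0],
    [[0, 0, -1.3], 0],
    [[0, 0, -1.3], 0],
    [[0, 0, -1.3], 0]
  ]
}}

```text
t: 6.32
eef_pos: [0.4908, 0.118, 0.1292]
eef_rot: [-0.001, -0.058, 0.998, -0.0]
wrist_force: [-0.5, -0.5, 0.1]
gripper_width: 0.598
grasp_force: 0.0
```

```bash
python3 -W ignore - <<'E'
from m import *
from bench import robot
s=robot.sense();d=robot.read_camera("wrist");M=w2c(d,s);cv2.imwrite('pics/w3.png',d['color'][:,:,::-1])
x=pose(s)[:3,0];print('toolx',np.arctan2(x[1],x[0])%6.2832)
w,l,c=measure(d,M,(319,252),75)
E
```

```text
toolx 3.257460327099796
ticks 19 rad 0.05009282199052556 ctr [0.49194507 0.11892731] wedge ang -3.0253620441078404 r 0.049293750120766575
line n 196 px [322.90816327 256.5       ] world [0.48060971 0.11732792] ang -3.025105038987563 len 0.021196709109918128 offset 0.0002711118227958628
tip px [331 310] ang 0.25809489943570707 r 0.03807249550780563
KNOB line -0.000257005120277487 tip 2.999728363636039
```

View pics/w3.png

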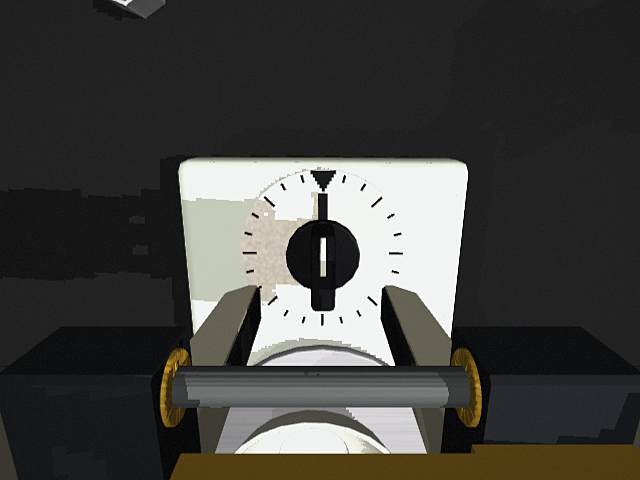

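The nose (322,205) points straight at the wedge tip (322,187), and the measured error is about 0.000 rad. The bowl is still on the pan. I'll back off and hand in.

Emit:
{"op": "move_tool", "data": {
  "offsets": [
    [[0, 0, -0.4], 0],
    [[0, 0, -0.8], 0],
    [[0, 0, -1.2], 0],
    [[0, 0, -1.2], 0],
    [[0, 0, -1.2], 0],
    [[0, 0, -1.2], 0]
  ]
}}

```text
t: 6.87
eef_pos: [0.4904, 0.1179, 0.1883]
eef_rot: [-0.001, -0.058, 0.998, -0.001]
wrist_force: [0.5, 0.3, -0.6]
gripper_width: 0.6
grasp_force: 0.0
```

```bash
python3 -c "
from bench import robot
print(robot.finish_job())"
```

```text
the job is handed in; nothing more can be done
None
```

I turned the tare knob back about 1.02 rad, so its pointer now sits at the zero mark (measured error under 0.001 rad), then let go and handed the job in at about 6.9 s; the bowl is still on the pan, and the arm stayed well clear of the timer.

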